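# Plug the spare card into the free rack slot

### The arm

A 7-joint arm with a two-finger parallel gripper is mounted at the origin on the work surface. World frame = base frame: x ahead of the robot, y to its left, z up, the work surface at z = 0. Lengths are in m, angles in rad, forces in N, time in s.
With the tool pointing down it reaches from about 0.425 to 0.95 m from the base axis. Payload 4.7 kg.
Tool frame: the origin (TCP) lies midway between the tips of the shut fingers; the grasp point (between the pads) lies 19 mm behind it; z points along the fingers, y is the direction in which the jaws open and shut (so a half turn about z gives the same grasp; the last joint's range is limited). The gripper opens to 85 mm and grips with 20 to 120 N. Pads are 22 mm wide; open, the fingers measure 114 mm over their backs; the gripper's body (76 mm by 85 mm) begins 54 mm behind the grasp point. The pads swing forward as they close: fully open they stand 13 mm farther back than shut.
Start: joints at [1.139, 0.469, -0.049, 1.532, 0.024, 1.141, -0.082], TCP at [0.265, -0.621, 0.231] pointing down, gripper open.
Joint ranges: [-2.59, 2.59], [-0.33, 1.99], [-1.39, 1.29], [0.1, 2.45], [-1.04, 4.18], [0.21, 1.99], [-2.66, 2.66]. Speed limits (rad/s): [2.57, 2.57, 3.14, 3.14, 3.14, 3.14, 3.14].

### API

Orientations are given as a unit quaternion [w, x, y, z].
In Python, from cell import sensors, optics, workorder gives the robot as it stands. The module is installed in compiled form; this text tells all that it offers.
- The arm moves only by the tool step_arm, never from a script. Its argument "moves" is text: rows parted by semicolons, each of 7 numbers parted by spaces: the opening in per cent of the stroke, from 0 (shut) to 100 (fully open), then the shift along the world's x, y, z in m, then the turn, a rotation vector about the world's x, y, z in degrees. A call has exactly 10 rows; each row shifts and turns the commanded pose from where the row before left it; what a row does not reach is not made up. A row lasts 1/10 s, in which the tool goes at most 50 mm and 8.59 degrees, less where a joint would pass 70% of its speed; a pose out of reach is approached as far as the arm can. A call with a gripper value outside its range is refused whole. The fingers move at their own pace and stop on an object; "grip_force" is the grip in N (left out, the last holds). Time passes only in rows, so rows that do not move let the fingers close, or fill a call up. It gives the time, the measured TCP pose, the force and the opening at its end, in the units of the state.
- sensors.read_state(): the state, without advancing time (a new reading comes with each control period).
- optics.read_camera(name): name is "scene" or "top" or "wrist"; returns the picture (400x640x3 uint8, blue, green, red); there is no depth.
- optics.camera_params(name): a dict with "intrinsics" (3x3 intrinsics, pixels), "cam_to_world" (4x4, takes a point from camera to world coordinates). Camera axes: x right, y down, z forward; pixel columns grow to the right and rows downward; lengths in m; the calibration is good to about 2 mm. A picture is of the moment at which its call begins: read the wrist's pose just before it. camera_params takes no time and is no camera call; for the wrist camera it gives the pose at the moment of the call.
- workorder.finish_job(): hands the job in, once; it reports no verdict.
The state is a dict: "clock": time; "joint_positions": joint angles; "dq": joint speeds; "effort": joint torques, N m; "position": TCP position; "eef_rot": TCP orientation; "wrist_force": force on the tool from outside, world axes, zero at the start; "moment": the same for the moment, N m; "gripper_width": finger opening in m.
Only numpy, scipy, OpenCV 4.12 (cv2) and the standard library are available. Lean on these libraries where they do the work, as an engineer would, in place of code of your own. Each camera call takes 0.05 s, during which the arm holds its last target.

### The job

Take the spare plug-in card by its blue grip out of the black bench stand, and slide it down, edge first, into the free slot of the grey card rack (the empty one between the two green tabs) until it is fully home, then let go of it. Either way round will do; lower it in, do not drop it, and leave the two filler cards and the other things on the bench undisturbed.

Things in the scene. Friction and masses are not known exactly. Their poses are not given: they have to be found in the camera images.
- card_center (a point): Centre of the upright spare card, 70 mm above its foot edge. Green blade 100 (x) x 6 (y) x 110 mm high; flat chips, up to 4 mm proud, lie 62 to 102 mm above the foot, so stay clear of the slots. On top a blue grip bar 60 (x) x 16 (y) x 30 mm high (140 mm in all), its centre 55 mm above this point. About 0.18 kg, z up, the same after a half turn. It stands on the floor of the stand's slot.
- stand: Black block fixed to the bench, 130 (x) x 80 (y) x 35 mm high, holding the spare card in one open-topped slot 106 x 9 mm along its x, 25 mm deep (slot floor 10 mm above the bench). Origin: centre of its underside. z up.
- rack: Grey card rack with aluminium cheeks, fixed to the bench, 150 (x) x 142 (y) x 60 mm high. Three open-topped slots along its x at y = -40, 0, +40 mm, each 106 mm long x 9 mm wide, mouth edges bevelled 3 mm, floor 10 mm and mouth 60 mm above the bench. Two hold filler cards, one is free. Origin: centre of its underside; z up.
- free_slot: The free slot of the rack, marked by two flat green tabs (14 x 16 mm) on the rack's top, one at each end of the slot. Origin: centre of the slot's floor, 10 mm above the bench and 50 mm below the mouth. x runs along the slot, y across it, z up. With the card fully home, the card's centre is 70 mm above this point.
- filler_a: Low filler card standing in a rack slot: grey plate 100 x 6 mm with a white cap 12 mm thick, 75 mm high, its top 85 mm above the bench. Origin: centre of its foot edge. Leave it alone.
- filler_b: The other low filler card, the same as the first. Origin: centre of its foot edge. Leave it alone.
- button_red: White push-button box 44 x 44 mm, 54 mm high, with a red button on top, loose on the bench. Origin: centre of its underside.
- button_green: The same with a green button. Origin: centre of its underside.
- probe_red: Red test probe 125 mm long, 13 mm high, lying along its x, loose. Origin: on the bench, 18 mm to the handle side of its finger guard.
- probe_black: The same in black.
- screwdriver: Orange-handled screwdriver about 180 mm long lying along its x, loose. Origin: underside.
- jar: Closed jar, 60 mm across, 75 mm high, loose. Origin: centre of its underside.
Not all that is in view belongs to the job. There is more than one size of the part that bears card_center; the job needs the middle-sized.

How it is judged:
By the outcome, as a careful person would: the job done as asked, in the order asked, and still so for the second after the job is handed in, with the robot touching nothing.
It also fails if it takes over 45 s, if anything falls off the work surface, if the arm or the gripper's body presses on something with over 40 N, if the wrist force passes 120 N, or if a joint passes its speed limit or range.

## Working session

There is one attempt and no reset: what is moved stays moved. The work goes in short steps, Python scripts to look and compute and a tool call to move; the robot and the scene stay as the last step left them, time stands still between calls to the robot, and variables do not carry over. Pictures are saved under pics/ and viewed, and the job is handed in when it is done.

Besides the shell and the picture viewer there is one more tool, called after "Request:" as name(argument=value, ...), one argument or row to a line, values as JSON. step_arm: Moves the arm, as the interface text tells. Its arguments: {"type":"object","properties":{"moves":{"type":"string"},"grip_force":{"type":"number"}},"required":["moves"]}

```bash
mkdir -p pics
cat > h.py <<'E'
import numpy as np, cv2, json
from cell import sensors, optics, workorder
def snap(n,f):
    p=optics.camera_params(n); im=np.array(optics.read_camera(n)); cv2.imwrite(f'pics/{f}.png',im)
    np.savez(f'pics/{f}.npz',K=p['intrinsics'],T=p['cam_to_world'],im=im); return im
def load(f):
    d=np.load(f'pics/{f}.npz'); return d['im'],d['K'],d['T']
def plane(f,u,v,z):
    _,K,T=load(f); d=T[:3,:3]@np.linalg.solve(K,[u,v,1.]); o=T[:3,3]; return o+d*(z-o[2])/d[2]
def proj(f,P):
    _,K,T=load(f); q=np.linalg.inv(T)@np.append(P,1); q=K@q[:3]; return q[:2]/q[2]
E
python3 - <<'E'
from h import *
for n in ['scene','top','wrist']:
    snap(n,n+'0'); _,K,T=load(n+'0'); print(n,K.round(1).tolist(),T.round(3).tolist())
s=sensors.read_state(); print(s)
E
```

```text
scene [[460.9, 0.0, 314.4], [0.0, 460.9, 194.0], [0.0, 0.0, 1.0]] [[0.906, 0.339, -0.254, 0.906], [0.424, -0.734, 0.531, -0.671], [-0.006, -0.589, -0.808, 1.118], [0.0, 0.0, 0.0, 1.0]]
top [[390.8, 0.0, 318.2], [0.0, 390.8, 198.3], [0.0, 0.0, 1.0]] [[-0.028, -0.981, 0.195, 0.348], [-1.0, 0.026, -0.013, 0.015], [0.008, -0.195, -0.981, 1.326], [0.0, 0.0, 0.0, 1.0]]
wrist [[303.6, 0.0, 322.1], [0.0, 303.6, 199.2], [0.0, 0.0, 1.0]] [[0.392, -0.888, -0.24, 0.326], [-0.92, -0.379, -0.101, -0.594], [-0.002, 0.261, -0.965, 0.373], [0.0, 0.0, 0.0, 1.0]]
{'clock': 0.15, 'joint_positions': array([ 1.1390944 ,  0.46926802, -0.048554  ,  1.53344608,  0.02408402,
        1.14102787, -0.0823197 ]), 'dq': array([-2.18822559e-03, -1.13745977e-03,  9.94655706e-06, -4.79355443e-03,
       -4.12593608e-04, -6.19627276e-04, -1.24430167e-04]), 'effort': array([ 5.50359691e-04, -5.10764086e+01, -4.66839946e-02, -2.37978423e+01,
        1.06948361e-02,  5.41907371e-03,  8.24549858e-06]), 'position': array([ 0.26441139, -0.620548  ,  0.23048315]), 'eef_rot': array([-7.60465845e-04,  9.79790659e-01,  2.00024130e-01, -1.83654853e-04]), 'wrist_force': array([-0.31601655, -0.34349023, -0.30271095]), 'moment': array([-0.04109601, -0.00676601,  0.06161628]), 'gripper_width': 0.08540951932634124}
```

View pics/scene0.png

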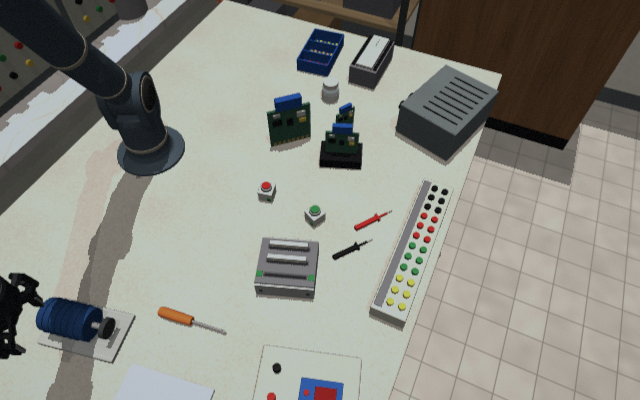

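View pics/top0.png

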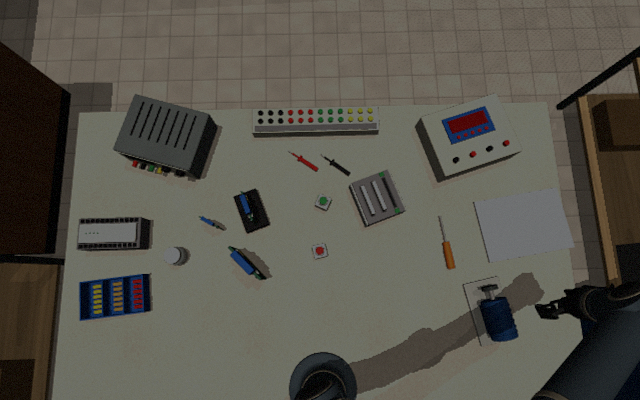

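The card in the black stand (scene ~(342,140), top ~(252,210)) is the mid-sized one. The larger and smaller cards stand loose on the bench. The free slot is the one nearest the green tabs (scene (260,273) and (311,277)). I'll zoom in next.

Run:
```python
from h import *
a,_,_=load('top0'); b,_,_=load('scene0')
r=lambda im,x,y,w,h:cv2.resize(im[y:y+h,x:x+w],(400,300),interpolation=cv2.INTER_CUBIC)
o=np.vstack([np.hstack([r(a,212,175,80,60),r(a,337,165,80,60)]),np.hstack([r(b,300,90,100,75),r(b,240,225,100,75)])])
cv2.imwrite('pics/z0.png',o)
```

```text
(no output)
```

View pics/z0.png

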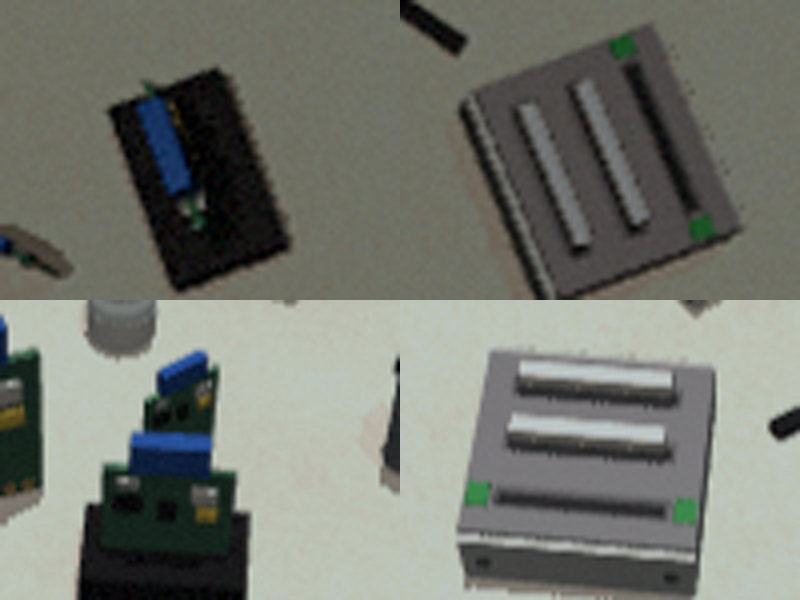

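Run:
```python
from h import *
def comps(f,m,x,y,w,h,mina):
    mm=np.zeros_like(m); mm[y:y+h,x:x+w]=m[y:y+h,x:x+w]
    n,l,s,c=cv2.connectedComponentsWithStats(mm.astype(np.uint8))
    return [(s[i,4],c[i],(l==i)) for i in range(1,n) if s[i,4]>=mina]
for f,rt,rs in [('top0',(337,165,80,70),(225,175,60,60)),('scene0',(240,225,100,75),(318,115,45,28))]:
    im=load(f)[0].astype(int); B,G,R=im[...,0],im[...,1],im[...,2]
    g=(G>B*1.4)&(G>R*1.4)&(G>60)
    P=[]
    for a,c,_ in comps(f,g,*rt,6):
        p=plane(f,*c,0.06); P.append(p); print(f,'tab',a,c.round(1),p.round(4))
    if len(P)==2: d=P[1]-P[0]; print('mid',((P[0]+P[1])/2).round(4),np.linalg.norm(d).round(4),np.degrees(np.arctan2(d[1],d[0])).round(1))
    b=(B>R*1.5)&(B>G*1.25)&(B>50)
    for a,c,m in comps(f,b,*rs,15):
        ys,xs=np.nonzero(m); r=cv2.minAreaRect(np.c_[xs,ys].astype(np.float32)); 
        print(f,'bar',a,c.round(1),r)
        for z in (.15,.135): print(z,plane(f,*c,z).round(4))
        bp=cv2.boxPoints(r); print([plane(f,*q,.15)[:2].round(4).tolist() for q in bp])
```

```text
top0 tab 17 [381.2 173.9] [ 0.6762 -0.2149  0.06  ]
top0 tab 19 [396.8 210.2] [ 0.5521 -0.2588  0.06  ]
mid [ 0.6142 -0.2369  0.06  ] 0.1316 -160.5
top0 bar 109 [244.3 203.6] ((244.20001220703125, 203.60003662109375), (18.973661422729492, 5.692099094390869), 71.56504821777344)
0.15 [0.5702 0.2258 0.15  ]
0.135 [0.5731 0.2284 0.135 ]
[[0.5959, 0.2437], [0.6011, 0.2272], [0.5446, 0.2084], [0.5395, 0.2248]]
scene0 tab 27 [258.8 273.1] [ 0.551  -0.2588  0.06  ]
scene0 tab 28 [311.  277.3] [ 0.6756 -0.2137  0.06  ]
mid [ 0.6133 -0.2362  0.06  ] 0.1325 19.9
scene0 bar 206 [342.3 127.7] ((342.0761413574219, 127.93400573730469), (19.6641845703125, 11.11453914642334), 4.085616588592529)
0.15 [0.5745 0.2144 0.15  ]
0.135 [0.5694 0.2281 0.135 ]
[[0.5554, 0.1832], [0.5395, 0.2249], [0.5939, 0.2437], [0.6086, 0.2017]]
```

Request:
step_arm(
  moves="100 0 0 0.05 0 0 0; 100 0.02 0.02 0.05 0 0 -1.8; 100 0.035 0.04 0 0 0 -1.8; 100 0.035 0.035 0 0 0 0; 100 0.035 0.035 0 0 0 0; 100 0.035 0.035 0 0 0 0; 100 0.035 0.035 0 0 0 0; 100 0.035 0.035 0 0 0 0; 100 0.035 0.04 0 0 0 0; 100 0.035 0.04 0 0 0 0",
)

```text
clock: 1.15
position: [0.5567, -0.3141, 0.3246]
eef_rot: [-0.0, 0.986, 0.169, -0.0]
wrist_force: [1.1, -0.8, 0.7]
gripper_width: 0.0853
```

Run:
```python
from h import *
s=sensors.read_state(); print(s['clock'],s['position'],s['eef_rot'],s['joint_positions'].round(2))
snap('wrist','w1')
```

```text
1.15 [ 0.55673163 -0.31405579  0.324587  ] [-4.44894960e-05  9.85609422e-01  1.69038550e-01 -1.86933302e-04] [ 0.59  0.36 -0.19  1.49  0.07  1.3  -0.84]
```

View pics/w1.png

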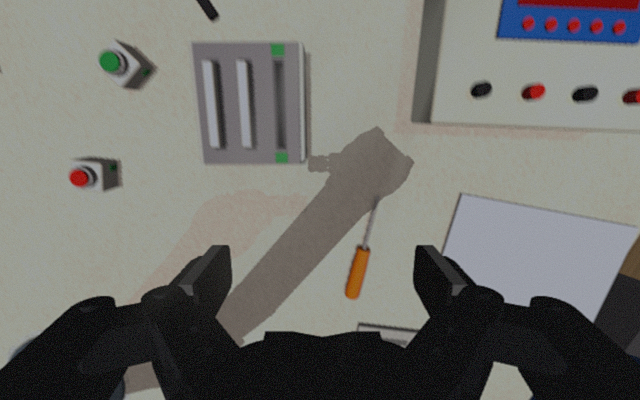

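The wrist view shows the rack with its two white fillers and tabs at (278,49) and (281,157). The free slot lies between the tabs. Next I'll measure it and go to the card.

```bash
cat >> h.py <<'E'
def tabs(f,box):
    x,y,w,h=box; im=load(f)[0].astype(int); B,G,R=im[...,0],im[...,1],im[...,2]
    g=np.zeros(B.shape,np.uint8); g[y:y+h,x:x+w]=((G>B*1.4)&(G>R*1.4)&(G>60))[y:y+h,x:x+w]
    n,l,s,c=cv2.connectedComponentsWithStats(g); P=[]
    for i in range(1,n):
        if s[i,4]>15: P.append(plane(f,*c[i],.06)); print(s[i].tolist(),c[i].round(1),P[-1].round(4))
    if len(P)==2:
        d=P[0]-P[1]; print('mid',((P[0]+P[1])/2).round(4),np.linalg.norm(d).round(4),np.degrees(np.arctan2(d[1],d[0])).round(2))
E
python3 - <<'E'
from h import *
tabs('w1',(190,30,120,140)); s=sensors.read_state(); print(s['position'],s['dq'].round(3))
E
```

```text
[271, 44, 13, 12, 132] [277.2  49.2] [ 0.677  -0.2126  0.06  ]
[276, 153, 12, 10, 100] [281.  157.1] [ 0.5526 -0.2567  0.06  ]
mid [ 0.6148 -0.2347  0.06  ] 0.132 19.52
[ 0.56362337 -0.30324447  0.32438326] [ 0.027 -0.017 -0.034  0.034 -0.034  0.01   0.152]
```

Request:
step_arm(
  moves="60 0 0.045 0 0 0 0; 60 0 0.045 0 0 0 0; 60 0 0.045 0 0 0 0; 60 0 0.045 0 0 0 0; 60 0 0.045 0 0 0 0; 60 0 0.045 0 0 0 0; 60 0 0.045 0 0 0 0; 60 0 0.045 0 0 0 0; 60 0 0.045 0 0 0 0; 60 -0.01 0.045 0 0 0 0",
)

```text
clock: 2.2
position: [0.546, 0.1356, 0.3245]
eef_rot: [-0.0, 0.986, 0.169, 0.0]
wrist_force: [0.7, 0.3, 0.2]
gripper_width: 0.0509
```

Request:
step_arm(
  moves="60 -0.015 0.03 -0.01 0 0 0; 60 -0.015 0.03 -0.01 0 0 0; 60 0 0.02 -0.01 0 0 0; 60 0 0 -0.01 0 0 0; 60 0 0 0 0 0 0; 60 0 0 0 0 0 0; 60 0 0 0 0 0 0; 60 0 0 0 0 0 0; 60 0 0 0 0 0 0; 60 0 0 0 0 0 0",
)

```text
clock: 3.2
position: [0.516, 0.2141, 0.2851]
eef_rot: [0.0, 0.986, 0.169, 0.0]
wrist_force: [0.2, 0.3, -0.2]
gripper_width: 0.0508
```

Run:
```python
from h import *
snap('wrist','w2')
s=sensors.read_state(); print(s['clock'],s['position'],s['eef_rot'],s['joint_positions'].round(2))
```

```text
3.25 [0.51595556 0.21415567 0.28506065] [2.32705579e-05 9.85614977e-01 1.69006118e-01 2.19038682e-04] [-0.08  0.27 -0.47  1.72  0.13  1.18 -1.83]
```

View pics/w2.png

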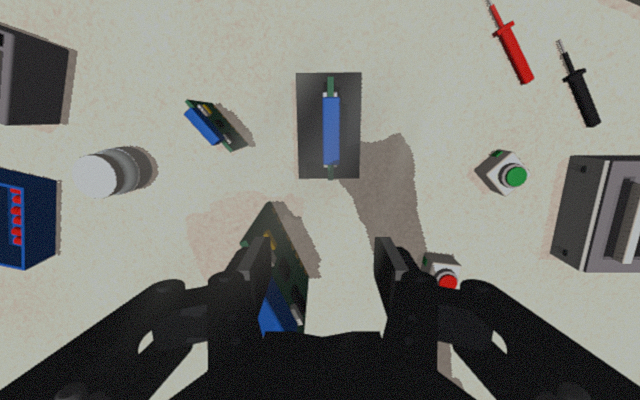

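The wrist view shows the spare card's blue bar at (331,130) in the black stand. The larger card is near the left finger at (280,270), so I'll check the clearance.

```bash
python3 - <<'E'
from h import *
f='w2'; im=load(f)[0].astype(int); B,G,R=im[...,0],im[...,1],im[...,2]
m=np.zeros(B.shape,np.uint8); m[70:190,297:362]=((B>R*1.5)&(B>G*1.25)&(B>60))[70:190,297:362]
ys,xs=np.nonzero(m); r=cv2.minAreaRect(np.c_[xs,ys].astype(np.float32)); print(len(xs),r)
c=[xs.mean(),ys.mean()]
print(plane(f,*c,.15).round(4)); 
bp=cv2.boxPoints(r); Q=np.array([plane(f,*q,.15) for q in bp]); print(Q.round(4)); 
# per-row midpoints on top plane
for y in range(ys.min(),ys.max()+1,6):
    x=xs[ys==y]; print(y,x.min(),x.max(),plane(f,(x.min()+x.max())/2,y,.15).round(4)[:2])
rows=[y for y in range(ys.min()+3,ys.max()-3)]
L=np.array([plane(f,(xs[ys==y].min()+xs[ys==y].max())/2,y,.15)[:2] for y in rows]); d=L[0]-L[-1]; print('yaw',np.degrees(np.arctan2(d[1],d[0])), 'ends',L[0],L[-1])
# stand top corners
for q in [(297,73),(361,73),(360,178),(298,180)]: print('stand',plane(f,*q,.035).round(4))
for q in [(271,202),(308,298)]: print('big',plane(f,*q,.12).round(3))
E
python3 - <<'E'
import cv2
im=cv2.imread('pics/w2.png')[60:195,280:380]; cv2.imwrite('pics/z2.png',cv2.resize(im,None,fx=4,fy=4,interpolation=cv2.INTER_CUBIC))
E
```

```text
1174 ((330.5, 130.0), (68.0, 17.0), 90.0)
[0.5715 0.2261 0.15  ]
[[0.5956 0.2428 0.15  ]
 [0.6005 0.2289 0.15  ]
 [0.545  0.2084 0.15  ]
 [0.5398 0.2231 0.15  ]]
96 338 338 [0.6002 0.2297]
102 322 339 [0.5934 0.2342]
108 322 339 [0.5887 0.2324]
114 322 339 [0.5839 0.2307]
120 322 339 [0.5791 0.229 ]
126 322 339 [0.5743 0.2272]
132 322 339 [0.5694 0.2255]
138 322 339 [0.5644 0.2237]
144 323 338 [0.5594 0.2219]
150 323 339 [0.5545 0.2196]
156 323 339 [0.5494 0.2178]
162 323 338 [0.5441 0.2163]
yaw 19.870976335900572 ends [0.5957346  0.23499515] [0.54584437 0.21696372]
stand [0.6174 0.2824 0.035 ]
stand [0.643  0.2097 0.035 ]
stand [0.5229 0.1641 0.035 ]
stand [0.4932 0.2401 0.035 ]
big [0.48  0.259 0.12 ]
big [0.384 0.185 0.12 ]
```

View pics/z2.png

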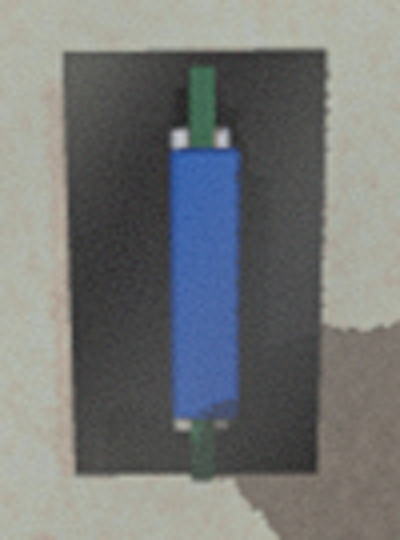

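Request:
step_arm(
  moves="60 0.02 0.005 0 0 0 0.2; 60 0.02 0.005 0 0 0 0; 60 0.0145 0.0014 -0.01 0 0 0; 60 0 0 -0.03 0 0 0; 60 0 0 -0.03 0 0 0; 60 0 0 -0.03 0 0 0; 60 0 0 -0.02 0 0 0; 60 0 0 0 0 0 0; 60 0 0 0 0 0 0; 60 0 0 0 0 0 0",
)

```text
clock: 4.25
position: [0.5713, 0.2264, 0.1665]
eef_rot: [-0.0, 0.985, 0.171, 0.001]
wrist_force: [-0.7, 0.1, 0.3]
gripper_width: 0.0508
```

Run:
```python
from h import *
s=sensors.read_state(); print(s['clock'],s['position'],s['eef_rot'])
snap('wrist','w3')
```

```text
4.25 [0.57129509 0.22635611 0.16654841] [-3.54723986e-04  9.85285483e-01  1.70910085e-01  1.46110429e-03]
```

View pics/w3.png

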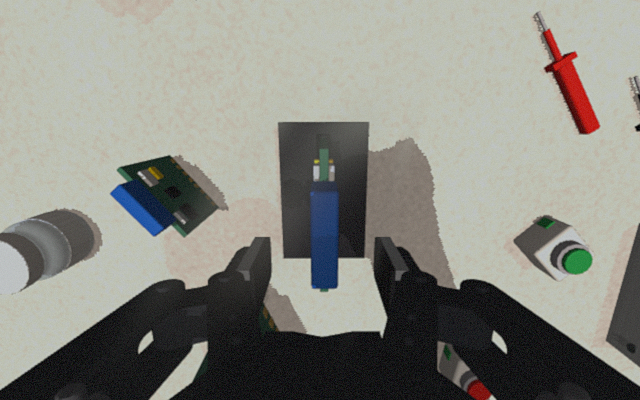

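Run:
```python
from h import *
f='w3'; im=load(f)[0].astype(int); B,G,R=im[...,0],im[...,1],im[...,2]
m=np.zeros(B.shape,np.uint8); m[180:300,300:350]=((B>R*1.5)&(B>G*1.25)&(B>40))[180:300,300:350]
ys,xs=np.nonzero(m)
for y in range(ys.min()+5,ys.max(),12):
    x=xs[ys==y]; print(y,x.min(),x.max(),plane(f,(x.min()+x.max())/2,y,.15).round(4)[:2])
print(ys.min(),ys.max(),plane(f,324.5,ys.min(),.15),plane(f,324.5,ys.max(),.15)); s=sensors.read_state(); print(s['position'])
```

```text
187 327 336 [0.6017 0.2324]
199 310 338 [0.5941 0.234 ]
211 310 338 [0.5877 0.2317]
223 310 338 [0.5812 0.2293]
235 310 338 [0.5745 0.2269]
247 311 337 [0.5677 0.2244]
259 312 337 [0.5608 0.2217]
271 312 336 [0.5536 0.2194]
283 312 336 [0.5463 0.2168]
182 288 [0.60301999 0.23688056 0.15      ] [0.54327319 0.21536513 0.15      ]
[0.57128346 0.22628724 0.16660936]
```

Request:
step_arm(
  moves="60 0 -0.0005 -0.02 0 0 0; 60 0 0 -0.02 0 0 0; 60 0 0 -0.0085 0 0 0; 60 0 0 0 0 0 0; 10 0 0 0 0 0 0; 10 0 0 0 0 0 0; 10 0 0 0 0 0 0; 10 0 0 0 0 0 0; 10 0 0 0 0 0 0; 10 0 0 0 0 0 0",
  grip_force=50,
)

```text
clock: 5.3
position: [0.5713, 0.2257, 0.1177]
eef_rot: [-0.0, 0.985, 0.171, 0.001]
wrist_force: [0.4, 0.2, 5.7]
gripper_width: 0.0155
```

Request:
step_arm(
  moves="10 0 0 0 0 0 0; 10 0 0 0.005 0 0 0; 10 0 0 0.01 0 0 0; 10 0 0 0.015 0 0 0; 10 0 0 0.02 0 0 0; 10 0 0 0.03 0 0 0; 10 0 0 0.03 0 0 0; 10 0 0 0.02 0 0 0; 10 0 0 0 0 0 0; 10 0 0 0 0 0 0",
)

```text
clock: 6.3
position: [0.5701, 0.225, 0.2465]
eef_rot: [0.0, 0.985, 0.171, 0.0]
wrist_force: [-0.5, 0.3, -1.6]
gripper_width: 0.0152
```

Run:
```python
from h import *
s=sensors.read_state(); print(s['clock'],s['position'],s['eef_rot'],s['wrist_force'])
snap('wrist','w4');snap('scene','s4')
a=cv2.resize(load('w4')[0][100:400,170:490],(400,375)); b=cv2.resize(load('s4')[0][60:210,260:420],(400,375)); cv2.imwrite('pics/z4.png',np.hstack([a,b]))
```

```text
6.3 [0.57005402 0.22504635 0.24647176] [1.33818703e-04 9.85293256e-01 1.70871787e-01 1.21855953e-04] [-0.46183096  0.2597705  -1.55678823]
```

View pics/z4.png

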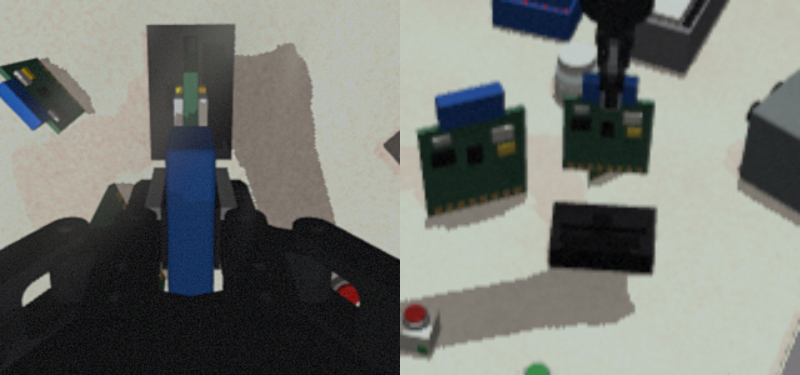

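The card is held level and clear of the stand, and the other cards haven't moved. Next I'll carry it to a point short of the slot, so the wrist camera can see both tabs at rest.

Request:
step_arm(
  moves="10 0 -0.02 0 0 0 0; 10 -0.005 -0.035 0 0 0 0; 10 -0.005 -0.04 0 0 0 0; 10 -0.005 -0.045 0 0 0 0; 10 -0.005 -0.045 0 0 0 0; 10 -0.005 -0.045 0 0 0 0; 10 -0.005 -0.045 0 0 0 0; 10 -0.005 -0.045 0 0 0 0; 10 -0.005 -0.045 0 0 0 0; 10 -0.005 -0.045 0 0 0 0",
)

```text
clock: 7.4
position: [0.524, -0.1864, 0.2449]
eef_rot: [-0.001, 0.985, 0.171, -0.001]
wrist_force: [1.4, 0.2, -1.8]
gripper_width: 0.0155
```

Request:
step_arm(
  moves="10 -0.01 -0.035 0 0 0 0; 10 -0.01 -0.03 0 0 0 0; 10 -0.005 -0.02 0 0 0 0; 10 0 -0.005 0 0 0 0; 10 0 0 0 0 0 0; 10 0 0 0 0 0 0; 10 0 0 0 0 0 0; 10 0 0 0 0 0 0; 10 0 0 0 0 0 0; 10 0 0 0 0 0 0",
)

```text
clock: 8.4
position: [0.5005, -0.2744, 0.2464]
eef_rot: [0.0, 0.985, 0.171, 0.0]
wrist_force: [0.3, -1.4, -2.1]
gripper_width: 0.0154
```

Run:
```python
from h import *
s=sensors.read_state(); print(s['clock'],s['position'],s['eef_rot'],s['wrist_force'])
snap('wrist','w5'); tabs('w5',(0,0,640,400))
```

```text
8.4 [ 0.5004625  -0.27441102  0.24642343] [5.90189358e-05 9.85237789e-01 1.71191385e-01 6.83670559e-05] [ 0.31623497 -1.44310078 -2.12318837]
[94, 0, 26, 19, 402] [107.2   7.8] [ 0.589  -0.0234  0.06  ]
[148, 20, 7, 8, 23] [150.7  23.5] [ 0.5898 -0.0653  0.06  ]
[318, 125, 15, 13, 185] [324.6 130.8] [ 0.5511 -0.2586  0.06  ]
[107, 143, 3, 8, 19] [108.1 146.2] [ 0.4577 -0.0458  0.06  ]
```

View pics/w5.png

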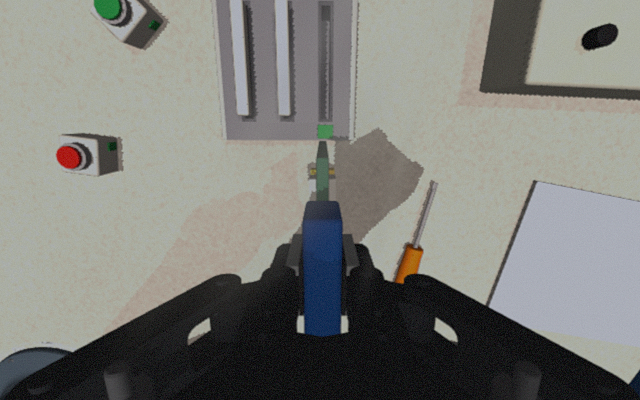

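Run:
```python
from h import *
f='w5'; im=load(f)[0].astype(int); g=im.sum(2)
P=[]
for y in range(8,114,5):
    row=cv2.GaussianBlur(g[y-2:y+3].mean(0).astype(np.float32)[None],(3,1),0)[0]
    seg=row[305:345]; w=np.clip(np.median(seg)-25-seg,0,None); 
    if w.sum()>0:
        x=305+(w*np.arange(40)).sum()/w.sum(); p=plane(f,x,y,.06)[:2]; P.append(p); print(y,round(x,1),p.round(4)) if y%20==8 else 0
P=np.array(P); v=cv2.fitLine(P.astype(np.float32),cv2.DIST_HUBER,0,.001,.001).ravel(); print('slot',v,np.degrees(np.arctan2(v[1],v[0])))
B,G,R=im[...,0],im[...,1],im[...,2]
m=((B>R*1.5)&(B>G*1.25)&(B>35)); m[:195]=0; m[:,:295]=0; m[:,350:]=0
Q=[]
for y in range(226,332,4):
    x=np.nonzero(m[y])[0]
    if len(x)>10: Q.append(plane(f,(x.min()+x.max())/2,y,.2785)[:2])
    if y%20==6: print(y,x.min(),x.max(),Q[-1])
for y in (200,205,210,215,220,225,230,326,330,334,338): print(y,B[y,322],plane(f,322,y,.2785)[:2])
Q=np.array(Q); w=cv2.fitLine(Q.astype(np.float32),cv2.DIST_HUBER,0,.001,.001).ravel(); print('bar',w,np.degrees(np.arctan2(w[1],w[0])))
u=np.array([np.cos(np.radians(19.6)),np.sin(np.radians(19.6))]); n=np.array([-u[1],u[0]])
s=sensors.read_state()['position'][:2]
print('lateral: slot',P.mean(0)@n,v[2:]@n,'tab',np.array([.5511,-.2586])@n,'bar',w[2:]@n,'tcp',s@n,'along tcp',s@u,'slot along',np.array([.5511,-.2586])@u+.066)
```

```text
8 325.0 [ 0.6593 -0.2199]
28 324.4 [ 0.6429 -0.2253]
48 325.0 [ 0.6264 -0.2318]
68 324.9 [ 0.6091 -0.238 ]
88 324.4 [ 0.5911 -0.2439]
108 324.4 [ 0.5727 -0.2506]
slot [ 0.9430011   0.3327897   0.60724574 -0.2383945 ] 19.438187
226 303 341 [ 0.52505787 -0.26497046]
246 303 342 [ 0.5172927  -0.26796235]
266 303 341 [ 0.50909945 -0.27069119]
286 304 341 [ 0.50072813 -0.27390838]
306 304 340 [ 0.49188815 -0.27686104]
326 305 339 [ 0.48276564 -0.28013125]
200 70 [ 0.5348223  -0.26147014]
205 64 [ 0.53297973 -0.26213066]
210 58 [ 0.53112064 -0.2627971 ]
215 64 [ 0.5292448  -0.26346955]
220 84 [ 0.52735199 -0.26414808]
225 100 [ 0.52544196 -0.26483278]
230 92 [ 0.5235145  -0.26552373]
326 80 [ 0.48276564 -0.28013125]
330 84 [ 0.48089713 -0.28080107]
334 84 [ 0.47901354 -0.28147629]
338 7 [ 0.47711468 -0.28215699]
bar [ 0.9418333   0.33608037  0.50325686 -0.27282804] 19.638247
lateral: slot -0.4282959276496186 -0.4282828521273074 tab -0.4284834173801605 bar -0.4258379935740412 tcp -0.4265088002248156 along tcp 0.3793482994925357 slot along 0.4984200862936633
```

Request:
step_arm(
  moves="10 0.01 0.0037 0 0 0 0; 10 0.02 0.007 0 0 0 0; 10 0.03 0.01 0 0 0 0; 10 0.03 0.01 0 0 0 0; 10 0.0179 0.006 0 0 0 0; 10 0.005 0.001 -0.015 0 0 0; 10 0 0 -0.025 0 0 0; 10 0 0 -0.02 0 0 0; 10 0 0 0 0 0 0; 10 0 0 0 0 0 0",
)

```text
clock: 9.45
position: [0.6126, -0.2374, 0.1858]
eef_rot: [-0.0, 0.985, 0.171, -0.001]
wrist_force: [-0.1, -0.8, -0.8]
gripper_width: 0.0152
```

Run:
```python
from h import *
s=sensors.read_state(); print(s['clock'],s['position'],s['eef_rot'],s['wrist_force'])
snap('wrist','w6');snap('scene','s6'); tabs('w6',(250,30,140,370))
a=cv2.resize(load('w6')[0][60:380,200:440],(400,533)); b=cv2.resize(load('s6')[0][190:310,240:330],(400,533)); cv2.imwrite('pics/z6.png',np.hstack([a,b]))
```

```text
9.45 [ 0.61264742 -0.23743274  0.18577191] [-1.77960337e-04  9.85343113e-01  1.70582969e-01 -6.06774109e-04] [-0.11855041 -0.8240186  -0.84931288]
[313, 109, 19, 17, 307] [322.5 117. ] [ 0.6755 -0.2147  0.06  ]
```

View pics/z6.png

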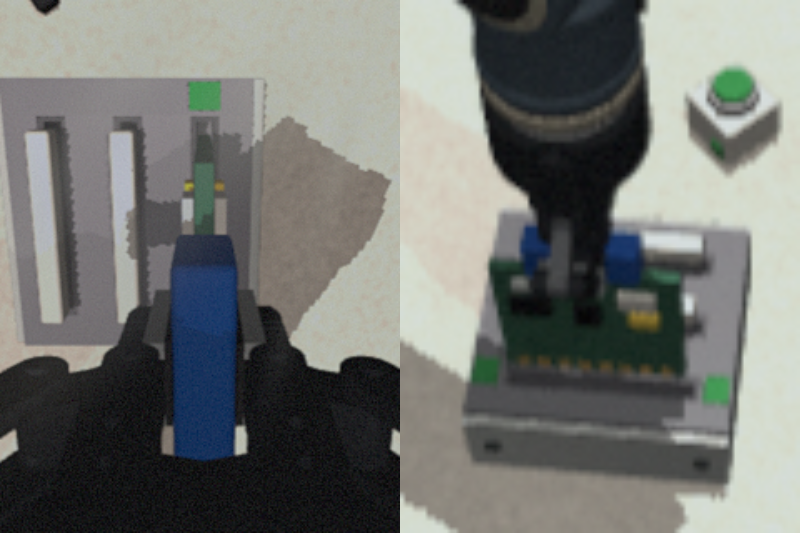

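The blade lines up with the tab and slot. In the zoomed crop the tab is at x=205 and the blade at x=204. I'll lower it in steps and watch the force.

Request:
step_arm(
  moves="10 0.0005 0 -0.005 0 0 0; 10 0 0 -0.005 0 0 0; 10 0 0 -0.005 0 0 0; 10 0 0 -0.005 0 0 0; 10 0 0 -0.005 0 0 0; 10 0 0 -0.005 0 0 0; 10 0 0 -0.005 0 0 0; 10 0 0 -0.005 0 0 0; 10 0 0 0 0 0 0; 10 0 0 0 0 0 0",
)

```text
clock: 10.55
position: [0.6137, -0.2371, 0.1463]
eef_rot: [-0.0, 0.985, 0.171, -0.0]
wrist_force: [0.3, 0.3, -0.7]
gripper_width: 0.0154
```

Request:
step_arm(
  moves="10 0 0 -0.005 0 0 0; 10 0 0 -0.005 0 0 0; 10 0 0 -0.005 0 0 0; 10 0 0 -0.004 0 0 0; 10 0 0 -0.003 0 0 0; 10 0 0 -0.002 0 0 0; 10 0 0 -0.0015 0 0 0; 10 0 0 -0.001 0 0 0; 10 0 0 0 0 0 0; 10 0 0 0 0 0 0",
)

```text
clock: 11.55
position: [0.6138, -0.2371, 0.12]
eef_rot: [0.0, 0.985, 0.171, 0.0]
wrist_force: [0.3, -0.7, -1.9]
gripper_width: 0.0151
```

Request:
step_arm(
  moves="10 0 0 -0.0005 0 0 0; 10 0 0 -0.0005 0 0 0; 10 0 0 -0.0005 0 0 0; 10 0 0 -0.0005 0 0 0; 10 0 0 -0.0005 0 0 0; 10 0 0 -0.0005 0 0 0; 10 0 0 0 0 0 0; 10 0 0 0 0 0 0; 10 0 0 0 0 0 0; 10 0 0 0 0 0 0",
)

```text
clock: 12.55
position: [0.6138, -0.2372, 0.1178]
eef_rot: [0.0, 0.985, 0.171, 0.0]
wrist_force: [-2.4, -0.0, 6.1]
gripper_width: 0.0151
```

It's in contact at z=0.1178, against 0.1177 when I picked it up, with about 8 N upward, so it is on the floor. I'll release and retreat straight up.

Request:
step_arm(
  moves="40 0 0 0 0 0 0; 40 0 0 0 0 0 0; 40 0 0 0 0 0 0; 40 0 0 0 0 0 0; 40 0 0 0 0 0 0; 40 0 0 0.01 0 0 0; 40 0 0 0.02 0 0 0; 40 0 0 0.03 0 0 0; 40 0 0 0.03 0 0 0; 40 0 0 0.03 0 0 0",
)

```text
clock: 13.55
position: [0.6138, -0.237, 0.2389]
eef_rot: [0.0, 0.985, 0.171, 0.0]
wrist_force: [-0.3, -1.2, -0.9]
gripper_width: 0.0339
```

Request:
step_arm(
  moves="40 -0.02 0 0.03 0 0 0; 40 -0.03 0 0.01 0 0 0; 40 -0.03 -0.02 0 0 0 0; 40 -0.03 -0.03 0 0 0 0; 40 0 -0.04 0 0 0 0; 40 0 -0.04 0 0 0 0; 40 0 -0.03 0 0 0 0; 40 0 0 0 0 0 0; 40 0 0 0 0 0 0; 40 0 0 0 0 0 0",
)

```text
clock: 14.55
position: [0.5044, -0.3954, 0.2773]
eef_rot: [-0.0, 0.985, 0.172, 0.0]
wrist_force: [-0.0, 0.3, -0.2]
gripper_width: 0.0341
```

Run:
```python
from h import *
s=sensors.read_state(); print(s['clock'],s['position'],s['wrist_force'],s['gripper_width'])
snap('scene','s7');snap('top','t7')
a=cv2.resize(load('s7')[0][190:310,230:350],(400,400),interpolation=cv2.INTER_CUBIC); b=cv2.resize(load('t7')[0][150:240,330:420],(400,400),interpolation=cv2.INTER_CUBIC); cv2.imwrite('pics/z7.png',np.hstack([a,b]))
for f,z in (('s7',0),('t7',0)):
    im=load(f)[0].astype(int); B,G,R=im[...,0],im[...,1],im[...,2]
    m=(B>R*1.5)&(B>G*1.25)&(B>50)
    x0,y0,w,h=(240,225,100,70) if f=='s7' else (350,160,60,70)
    k=np.zeros_like(m); k[y0:y0+h,x0:x0+w]=m[y0:y0+h,x0:x0+w]; ys,xs=np.nonzero(k); print(f,len(xs),xs.mean(),ys.mean(),[plane(f,xs.mean(),ys.mean(),q).round(4).tolist() for q in(.15,.135)])
    c=np.array([.6135,-.2368]); u=np.array([.942,.3355])
    for t in (-.03,.03): print('pred top bar end',proj(f,np.append(c+t*u,.15)).round(1))
    print('extent',xs.min(),xs.max(),ys.min(),ys.max())
```

```text
14.55 [ 0.50443448 -0.39535192  0.27729189] [-0.04883908  0.28935116 -0.15276516] 0.03412471032968332
s7 271 282.5350553505535 261.590405904059 [[0.6173, -0.2443, 0.15], [0.6128, -0.2377, 0.135]]
pred top bar end [270.  257.4]
pred top bar end [295.2 259.4]
extent 270 295 256 268
t7 97 394.0103092783505 186.11340206185568 [[0.613, -0.2358, 0.15], [0.6164, -0.239, 0.135]]
pred top bar end [398.2 194.8]
pred top bar end [390.5 177.2]
extent 388 399 177 195
```

View pics/z7.png

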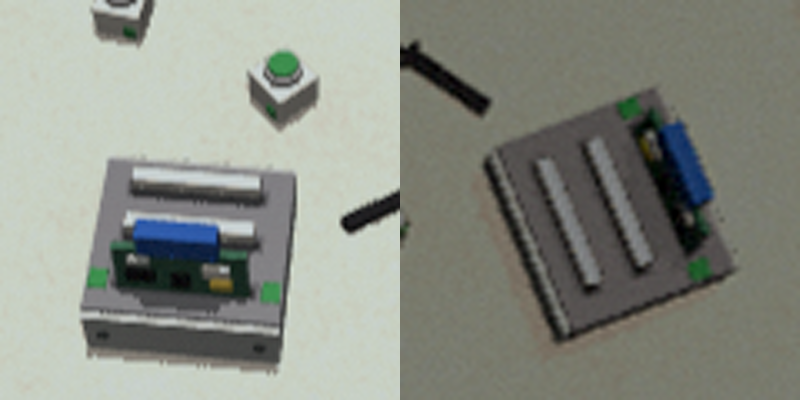

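View pics/s7.png

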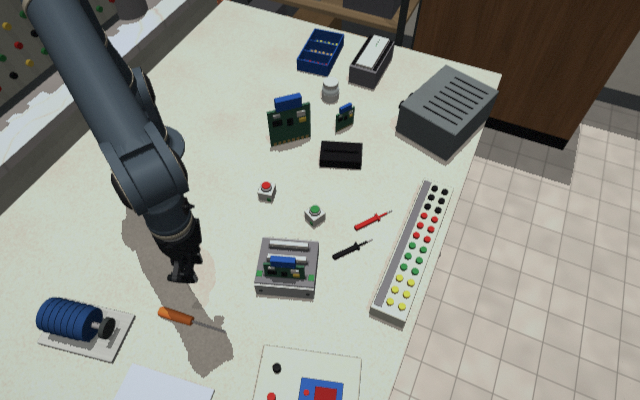

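The card stands in the free slot, with its bar extents within a pixel or so of the fully-home prediction in both views. Fillers and bench items are unmoved, the stand is empty and the gripper is clear. I'll hand it in.

```bash
python3 -c "
from h import *
print(workorder.finish_job())"
```

```text
the job is handed in; nothing more can be done
None
```

The spare card is in the free slot of the grey rack, fully home and released, and I handed the job in at about 14.6 s. I took the middle-sized card by its blue grip from the black stand, lowered it in small steps, opened the fingers and backed the arm away.

**Card home:**
- At floor contact the tool height was 0.1178 m. It was 0.1177 m when I gripped the card on the stand floor, which is at the same height.
- The upward contact force was about 8 N.
- After release, the grip bar appeared within about 1–2 px of the predicted fully-home position in both the scene and top pictures.

**Surroundings:** In the final pictures the fillers, other cards, buttons, probes, screwdriver and jar looked unmoved, judged by eye. The gripper was clear and the wrist force near zero.

**Disagreements:**
- The slot position taken from a wrist picture while the arm was still moving differed by about 2 mm from the other views. I measured again with the arm at rest and used that.
- The wrist force read about +6 N vertically while closing on the card in the stand, with no visible effect.

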